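Open the sprung bayonet cap of a specimen transport canister

ROBOT

A 6-joint arm with a two-finger parallel gripper is mounted at the origin on the work surface. World frame = base frame: x ahead of the robot, y to its left, z up, the work surface at z = 0. Lengths are in mm, angles in degrees, forces in N, time in s.
With the tool pointing down it reaches from about 350 to 850 mm from the base axis. Payload 8.1 kg.
Tool frame: the origin (TCP) lies at the very end of the fingers, on their centre line; the grasp point (between the pads) lies r.tcp_to_grasp behind it (r.tcp_to_grasp is the distance from the TCP to the grasp point, in mm); z points along the fingers, y is the line along which they close (so a half turn about z gives the same grasp; the last joint's range is limited). The gripper opens to 85 mm and grips with 20 to 120 N. Pads are 22 mm wide; open, the fingers measure 114 mm over their backs; the gripper's body (76 mm by 85 mm) begins 54 mm behind the grasp point. The pads swing forward as they close: fully open they stand 13 mm farther back than shut.
Start: joints at [69.362, 7.471, 85.268, -0, 87.261, -4.893], TCP at [162.791, 577.498, 231.292] pointing down, gripper open.
Joint ranges: [-169.43, 169.43], [-51.17, 129.36], [1.28, 143.12], [-76.62, 256.62], [0, 156.53], [-152.29, 152.29]. Speed limits (degrees/s): [136.94, 136.94, 159.86, 180, 180, 180].

INTERFACE

Orientations are given as [roll, pitch, yaw] about the fixed x, y, z axes, in that order (R = Rz(yaw) Ry(pitch) Rx(roll)).
In Python, from bench import r gives the robot as it stands.
- The arm moves only by the shell command python3 -m handwheel 'ROWS' [OPENING] [FORCE]. ROWS is JSON, a list of rows, each a list of 4 numbers: the shift along the tool's x, y, z in m, then the turn about the tool's z in degrees. A call has 1 to 10 rows; each row shifts and turns the commanded pose from where the row before left it, along the tool's axes as they then stand; what a row does not reach is not made up. A row lasts 1/10 s, in which the tool goes at most 50 mm and 8.59 degrees, less where a joint would pass 70% of its speed; a pose out of reach is approached as far as the arm can. A call is refused whole if a number of a shift passes 0.05 or a number of a turn 8.59, either way. A call with a gripper value outside its range is refused whole. OPENING is the finger opening in m, from 0 to 0.0854, set as the call begins (- or left out, the last holds). The fingers move at their own pace and stop on an object; FORCE is the grip in N (left out, the last holds). Time passes only in rows, so rows that do not move let the fingers close. It gives the time, the measured TCP pose, the force, the opening and the grip force at its end, in the units of the state.
- r.sense(): the state, without advancing time (a new reading comes with each control period).
- r.snapshot(name): name is "scene" or "top" or "wrist"; returns the picture (480x640x3 uint8, red, green, blue); there is no depth.
- r.camera_params(name): a dict with "fx", "fy", "cx", "cy" (pixels), "R" (3x3) and "t" (3): a world point X has camera coordinates R X + t; the wrist camera has in their place "mount" (4x4, takes a point from camera to tool coordinates, whose origin is the TCP and whose axes are the flange's). Camera axes: x right, y down, z forward; pixel columns grow to the right and rows downward; lengths in mm; the calibration is good to about 2 mm. A picture is of the moment at which its call begins: read the wrist's pose just before it. camera_params takes no time and is no camera call.
- r.hand_in(): hands the job in; it is judged then, once.
The state is a dict: "time": time; "joint_pos": joint angles; "qd": joint speeds; "joint_efforts": joint torques, N m; "tool_pos": TCP position; "tcp_rot": TCP orientation; "ft_force": force on the tool from outside, world axes, zero at the start; "wrist_torque": the same for the moment, N m; "finger_gap": finger opening in mm; "grip_force": force on a finger pad.
Only numpy, scipy, OpenCV 4.12 (cv2) and the standard library are available. Lean on these libraries where they do the work, as an engineer would, in place of code of your own. Each camera call takes 0.05 s, during which the arm holds its last target. There are 200 camera calls.

TASK

Open the bolted-down specimen canister: push its winged cap down against the spring until you feel its stop, without forcing it, twist it anticlockwise (seen from above) while it is down until it comes free, lift it off, and set it gently upright, plug down, in the steel tray. Let go of it there, and leave the vials, jar, tape and pen standing where they are.

Things in the scene. Friction and masses are not known exactly. Their poses are not given: they have to be found in the camera images.
- cap_grip (a point): Centre of the wing (grip) of the canister's grey plastic cap, on its axis. The wing is an upright bar, 50 long (this point's x), 14 thick (y; pinch here), 28 high (14 above, 14 below this point). Under it a round flange, diameter 62, 6 thick: upper face 14 below this point, underside 20 below. z up.
- cap: The same cap, 0.08 to 0.17 kg, loose, held only by lugs and spring; origin at the centre of the underside of its plug (diameter 44), 57 below cap_grip; x along the wing, z up. Two steel lugs stick out of the plug below the wing's ends, 6 wide, to 27 from the axis. Locked at the start: lugs up in catch notches, flange underside 19 above the collar.
- canister_seat (a point): Point on the canister's axis at the top of the sprung disc inside it, as it stands under the plug of the locked cap, 18 below the collar's top. The disc pushes the cap up with 5 N plus 0.4 N per mm it goes down. It can turn once down 3 to 15 mm (differs from time to time, cannot be seen) and meets a rigid stop 2 mm further down, where the spring gives 7 to 12 N: a steep rise of force tells the stop; 15 N is surely on it.
- canister_top (a point): Centre of the collar's upper face, on the canister's axis; x along the locked lugs and wing, z up; 95 to 110 above the table. Held down, the cap turns anticlockwise from above by 60 degrees (55 to 65 do; rigid stop near 68): there the lugs stand under open slots and it comes straight up. Let up before, it is caught. Bore diameter 46.
- canister: The fixed canister: aluminium cylinder, diameter 74, dark rubber band, on a bolted square plate 100 x 100; origin on its axis, 95 below the collar's top; x along the locked lugs. Over 28 N between cap and canister, spring included (ramming the stop, twisting hard on catch or stop, pulling while locked) is damage.
- tray_in (a point): Centre of the inner floor of a fixed square open steel tray, 150 x 150 outside, 26 high, walls and floor 4 thick; z up.
- tray: The tray; origin at the centre of its underside, on the table.
- vial_a: Bystander: loose upright specimen vial, diameter 26, 62 high, beyond the tray; origin at its foot's centre.
- vial_b: Bystander: same kind of vial, on the robot side of the tray; origin at its foot's centre.
- vial_c: Bystander: same kind of vial, at the left; origin at its foot's centre.
- jar: Bystander: loose jar with flat screw lid and no wing, diameter 70, 78 high; origin at its foot's centre.
- tape: Bystander: loose roll of tape, diameter 68, 24 high; origin at its underside's centre.
- pen: Bystander: loose marker lying flat, 135 long (x), 14 thick; origin at its underside's centre.
Not all that is in view belongs to the job. What is shaped like the cap but green or purple is not meant.

How it is judged (in metres and radians):
On the way, in this order (a step that is already met when the one before it is completed fails the run):
1. the cap is pushed down at least 2.8 mm from its locked height, still within 10 degrees of its locked direction (z of cap_grip in the frame of canister_top below 0.0362 m and angle between the x axis of cap and the x axis of canister, either way round below 0.17 rad), for 0.05 s.
2. the cap is turned more than 45 degrees while its plug is still inside the collar (z of cap_grip in the frame of canister_top below 0.048 m and angle between the x axis of cap and the x axis of canister, either way round above 0.785 rad), for 0.05 s.
3. the cap is lifted clear, its plug above the collar (z of cap_grip in the frame of canister_top above 0.059 m), for 0.05 s.
At the end, for the whole second after the job is handed in: The cap stands at rest on the tray's floor, upright within 0.1 rad, plug down, its axis within 55 mm of the tray's centre along both tray sides, and is let go (x of cap_grip in the frame of tray_in between -0.055 and 0.055 m and y of cap_grip in the frame of tray_in between -0.055 and 0.055 m and z of cap_grip in the frame of tray_in between 0.053 and 0.061 m and angle between cap's own z axis and vertical below 0.1 rad and linear speed of cap below 0.02 m/s); the robot touches nothing.
It fails at once if more than 28 N between cap and canister (contact force between cap and canister above 28 N).
It fails at once if the cap is dropped or slammed down: faster than 0.25 m/s within 15 mm of the height at which it stands in the tray (z of cap_grip in the frame of tray_in below 0.072 m and linear speed of cap above 0.25 m/s).
It fails at once if a bystander is moved more than 20 mm (distance of any of vial_a, vial_b, vial_c, jar, tape, pen from where it was at the start of the episode above 0.02 m).
It also fails if it takes over 64 s, if anything falls off the work surface, if the arm or the gripper's body presses on something with over 40 N, if the wrist force passes 120 N, or if a joint passes its speed limit or range.

## Working session

There is one attempt and no reset: what is moved stays moved. The work goes in short steps, Python scripts to look and compute and a shell command to move; the robot and the scene stay as the last step left them, time stands still between calls to the robot, and variables do not carry over. Pictures are saved under pics/ and viewed, at most 10 in all, crops included, and the job is handed in when it is done.

```bash
ls; mkdir -p pics; python3 - <<'E'
from bench import r
import cv2
print(r.tcp_to_grasp, r.sense())
for n in("scene","top"):
    cv2.imwrite(f"pics/{n}0.png",r.snapshot(n)[:,:,::-1]); print(n,r.camera_params(n))
print(r.camera_params("wrist"))
E
```

```text
pics
18.700000000000003 {'time': 0.0, 'joint_pos': array([ 6.93631595e+01,  7.51636479e+00,  8.53293168e+01, -2.00524569e-03,
        8.72589712e+01, -4.89439505e+00]), 'qd': array([-0.10712853,  0.03778228, -0.00951628, -0.01284248,  0.01896013,
       -0.08063265]), 'joint_efforts': array([ 3.15874504e-04, -5.69407225e+01, -5.00549626e+01, -1.77431452e-04,
        1.50914333e-02, -1.75243525e-05]), 'tool_pos': array([162.602872  , 576.99014853, 230.23094311]), 'tcp_rot': array([-1.79895558e+02, -6.93344147e-03,  1.64257646e+02]), 'ft_force': array([ 0.06791214, -0.07303941, -0.63718799]), 'wrist_torque': array([ 0.04164776,  0.03549533, -0.02172548]), 'grip_force': 0.0, 'finger_gap': 85.35648040234065}
scene {'fx': 466.8590770385994, 'fy': 466.8590770385994, 'cx': 316.9228204428734, 'cy': 230.57229670438088, 'R': array([[ 7.21475715e-01,  6.92439611e-01, -4.21736648e-04],
       [ 4.90559599e-01, -5.11559918e-01, -7.05448602e-01],
       [-4.88696300e-01,  5.08757148e-01, -7.08760955e-01]]), 't': array([-437.57993724, -200.53200347, 1341.02605391])}
top {'fx': 504.865367266349, 'fy': 504.865367266349, 'cx': 319.9230940875499, 'cy': 243.7696895932079, 'R': array([[-0.02178372, -0.99975415, -0.00413546],
       [-0.99519591,  0.02207894, -0.09538148],
       [ 0.09544934,  0.00203783, -0.9954322 ]]), 't': array([   8.76449922,  585.61257509, 1259.83124112])}
{'fx': 356.606795918111, 'fy': 356.606795918111, 'cx': 316.27614582189847, 'cy': 235.52007049628332, 'mount': array([[-1.15631043e-03, -9.54236408e-01, -2.99051067e-01,
         7.62259387e+01],
       [ 9.99999180e-01, -9.38662415e-04, -8.71435210e-04,
        -1.14854007e-03],
       [ 5.50847207e-04, -2.99051830e-01,  9.54236711e-01,
        -1.43637356e+02],
       [ 0.00000000e+00,  0.00000000e+00,  0.00000000e+00,
         1.00000000e+00]])}
```

View pics/top0.png

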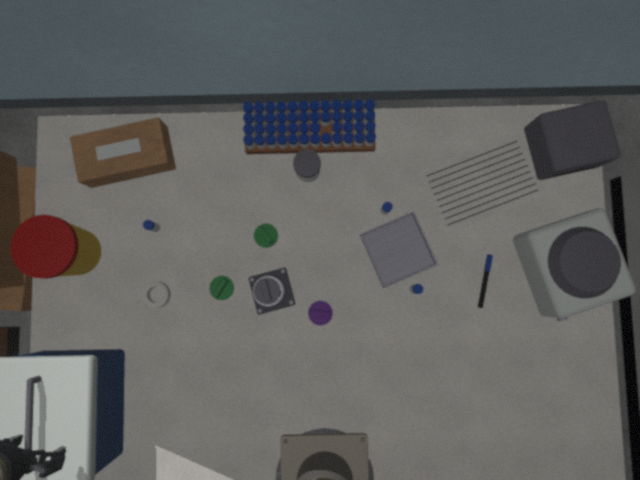

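View pics/scene0.png

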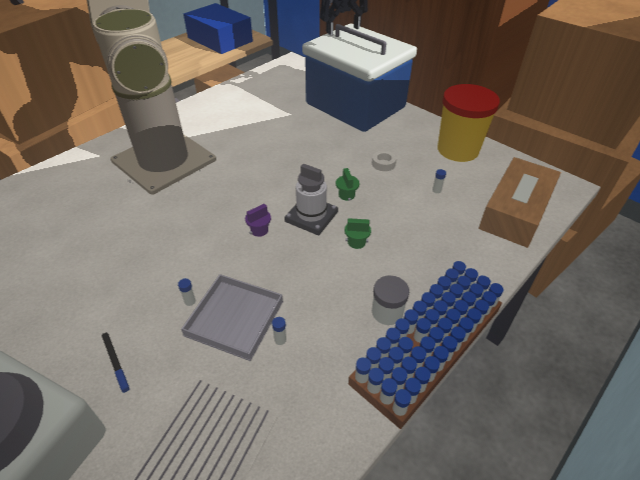

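The top view shows these things that could be taken for the cap: grey winged cap on the canister with bolted plate (268,291), green caps (265,235) and (221,287), purple cap (320,313), and the grey jar with a flat lid (307,165). By the description I choose the grey one at (268,291), which is (311,178) in the scene view. The tray is at (398,250). Next is one close crop of both views.

```bash
cat > h.py <<'E'
import numpy as np, cv2
from bench import r
from scipy.spatial.transform import Rotation as Ro
def ray(n,uv,s=None):
    c=r.camera_params(n); d=np.array([(uv[0]-c["cx"])/c["fx"],(uv[1]-c["cy"])/c["fy"],1.])
    if n=="wrist":
        M=c["mount"]; W=Ro.from_euler("xyz",s["tcp_rot"],degrees=True).as_matrix()
        return W@M[:3,3]+s["tool_pos"], W@M[:3,:3]@d
    return -c["R"].T@c["t"], c["R"].T@d
def plane(n,uv,z,s=None):
    o,d=ray(n,uv,s); return o+d*(z-o[2])/d[2]
def tri(rays):
    A=[];b=[]
    for o,d in rays:
        P=np.eye(3)-np.outer(d,d)/(d@d); A.append(P); b.append(P@o)
    return np.linalg.lstsq(np.vstack(A),np.hstack(b),rcond=None)[0]
def project(n,X,s=None):
    c=r.camera_params(n)
    if n=="wrist":
        W=Ro.from_euler("xyz",s["tcp_rot"],degrees=True).as_matrix(); M=c["mount"]
        p=M[:3,:3].T@(W.T@(np.array(X)-s["tool_pos"])-M[:3,3])
    else: p=c["R"]@X+c["t"]
    return p[:2]/p[2]*[c["fx"],c["fy"]]+[c["cx"],c["cy"]]
E
python3 - <<'E'
from h import *
a=cv2.imread("pics/top0.png");b=cv2.imread("pics/scene0.png")
A=cv2.resize(a[260:325,235:305],None,fx=5.5,fy=5.5,interpolation=2)
B=cv2.resize(b[155:235,275:345],(A.shape[1],int(80*5.5)),interpolation=2)
B=B[:A.shape[0]]
cv2.imwrite("pics/crop1.png",np.hstack([A,B]))
for z in(0,110,150): print(z,plane("top",(268,291),z))
for uv in[(411,213),(436,263),(386,287),(361,236)]: print(plane("top",uv,26))
print(plane("top",(398,250),15))
for k,uv in dict(gr1=(265,235),gr2=(221,287),pu=(320,313)).items(): print(k,plane("top",uv,60))
print(plane("top",(417,289),60),plane("top",(387,207),60))
E
```

```text
0 [468.72777444 132.78349849   0.        ]
110 [468.2249812  121.06795754 110.        ]
150 [468.0421473  116.80776083 150.        ]
[ 660.02658158 -239.65921974   26.        ]
[ 530.19095277 -298.16693426   26.        ]
[ 472.17958483 -169.02368212   26.        ]
[ 603.48548745 -109.58135872   26.        ]
[ 566.36278482 -204.50346743   15.        ]
gr1 [607.58590776 132.20827706  60.        ]
gr2 [480.816229   242.33921412  60.        ]
pu [411.89727095  -0.64524238  60.        ]
[ 465.35536006 -240.88598099   60.        ] [ 671.31702661 -174.06354192   60.        ]
```

View pics/crop1.png

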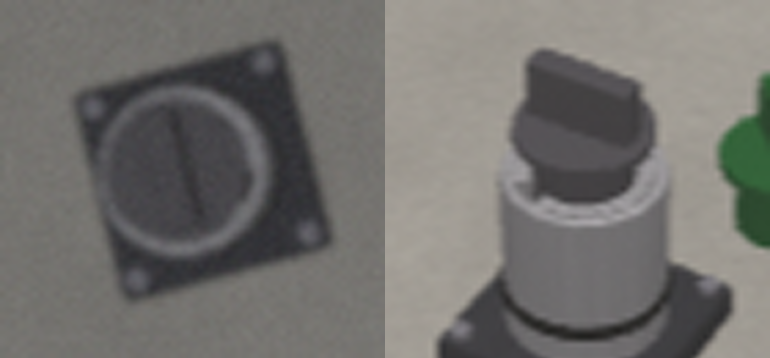

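The crop confirms the grey wing (crop (185,165)) on the aluminium collar over the black bolted plate. Its direction is about 14° in yaw. I move to about 100 mm above it, then turn to yaw 14° so that the 60° twist stays within joint 6's range.

```bash
python3 -m handwheel '[[-0.021,-0.018,-0.0015,0],[-0.021,-0.018,-0.0015,0],[-0.021,-0.018,-0.0015,0],[-0.021,-0.018,-0.0015,0],[-0.021,-0.018,-0.0015,0],[-0.021,-0.018,-0.0015,0],[-0.021,-0.018,-0.0015,0],[-0.021,-0.018,-0.0015,0],[-0.021,-0.018,-0.0015,0],[-0.021,-0.018,-0.0015,0]]'
python3 -m handwheel '[[-0.021,-0.018,-0.0015,0],[-0.021,-0.018,-0.0015,0],[-0.021,-0.018,-0.0015,0],[-0.021,-0.018,-0.0015,0],[-0.021,-0.018,-0.0015,0],[-0.021,-0.018,-0.0015,0],[-0.021,-0.018,-0.0015,0],[-0.021,-0.018,-0.0015,0],[-0.021,-0.018,-0.0015,0],[-0.021,-0.018,-0.0015,0]]'
python3 -m handwheel '[[0,0,0,7.5],[0,0,0,7.5],[0,0,0,7.5],[0,0,0,7.5],[0,0,0,7.5],[0,0,0,7.5],[0,0,0,7.5],[0,0,0,7.5],[0,0,0,7.5],[0,0,0,7.5]]'
python3 -m handwheel '[[0,0,0,7.5],[0,0,0,7.5],[0,0,0,7.5],[0,0,0,7.5],[0,0,0,7.5],[0,0,0,7.5],[0,0,0,7.5],[0,0,0,7.5],[0,0,0,7.5],[0,0,0,7.5]]'
python3 -m handwheel '[[0,0,0,0],[0,0,0,0],[0,0,0,0]]'
python3 - <<'E'
from h import *
s=r.sense(); im=r.snapshot("wrist")[:,:,::-1]; cv2.imwrite("pics/w1.png",im)
import pickle; pickle.dump(s,open("s1.pkl","wb")); print(s)
E
```

```text
time: 1.1
tool_pos: [316.3, 346.1, 245.9]
tcp_rot: [-180.0, -0.0, 164.3]
ft_force: [0.5, 0.5, -0.2]
finger_gap: 85.3
grip_force: 0.0
time: 2.1
tool_pos: [469.6, 116.0, 260.9]
tcp_rot: [-180.0, -0.0, 164.2]
ft_force: [0.3, 1.1, -0.7]
finger_gap: 84.8
grip_force: 0.0
time: 3.1
tool_pos: [469.1, 117.0, 260.8]
tcp_rot: [-180.0, 0.0, 88.9]
ft_force: [1.2, -0.8, -0.2]
finger_gap: 85.5
grip_force: 0.0
time: 4.1
tool_pos: [469.0, 117.0, 260.8]
tcp_rot: [-180.0, 0.1, 13.9]
ft_force: [-0.9, 0.0, -0.0]
finger_gap: 85.5
grip_force: 0.0
time: 4.4
tool_pos: [469.2, 117.0, 261.1]
tcp_rot: [-180.0, 0.0, 14.4]
ft_force: [0.4, -0.4, 0.1]
finger_gap: 85.3
grip_force: 0.0
{'time': 4.4, 'joint_pos': array([ 7.92678516e+00, -1.14346172e+01,  1.00644928e+02,  7.50688047e-04,
        9.08101496e+01,  8.34947438e+01]), 'qd': array([-0.03383868, -0.1052539 , -0.08257613,  0.00358439, -0.01332345,
        0.64962089]), 'joint_efforts': array([-6.48496825e-05, -4.00347626e+01, -5.04453421e+01, -6.01314650e-05,
        4.35077964e-03, -2.23531458e-02]), 'tool_pos': array([469.23583143, 117.03420874, 261.10690876]), 'tcp_rot': array([-1.79996936e+02,  2.02439695e-02,  1.44320524e+01]), 'ft_force': array([ 0.37649918, -0.35694488,  0.13365471]), 'wrist_torque': array([0.0282274 , 0.00648347, 0.04048113]), 'grip_force': 0.0, 'finger_gap': 85.27538603338421}
```

View pics/w1.png

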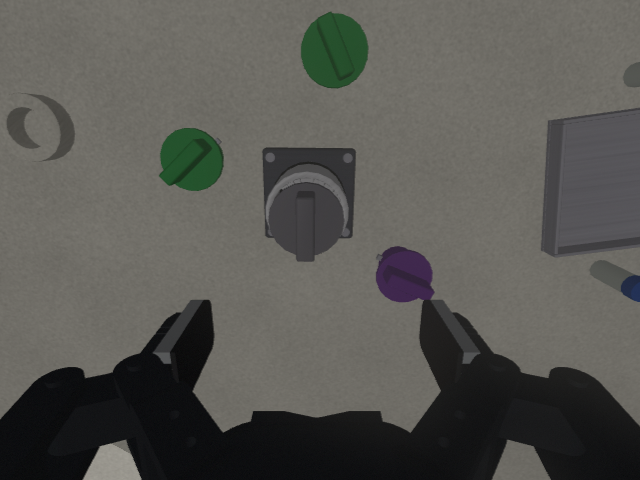

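The wing is vertical in the image at column 305, so the yaw matches. The flange spans columns 269–345 and the wing rows 192–262. Next I refine position and height from edges, using the scene view as the second view.

```bash
python3 - <<'E'
from h import *
w=cv2.imread("pics/w1.png"); b=cv2.imread("pics/scene0.png")
A=cv2.convertScaleAbs(cv2.resize(w[140:270,255:360],None,fx=4,fy=4,interpolation=2),alpha=1.8)
B=cv2.convertScaleAbs(cv2.resize(b[155:220,290:335],None,fx=8,fy=8,interpolation=2),alpha=1.3)
cv2.imwrite("pics/crop2.png",np.hstack([A,B]))
E
```

```text
(no output)
```

View pics/crop2.png

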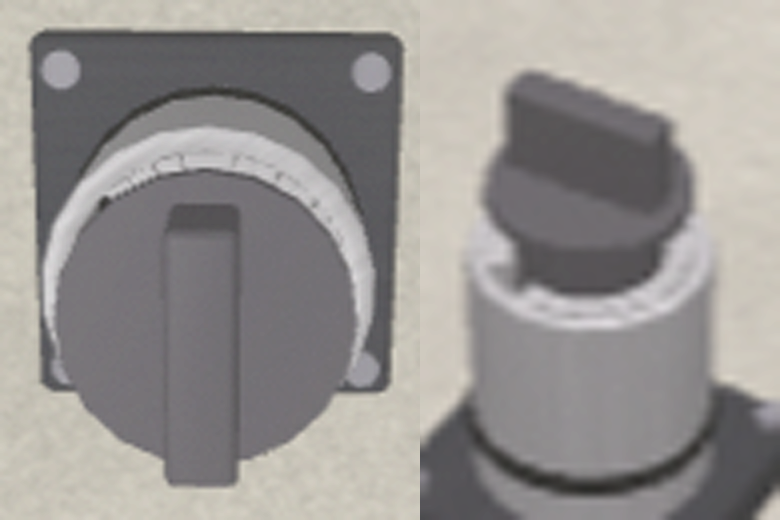

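```bash
python3 - <<'E'
from h import *; import pickle
s=pickle.load(open("s1.pkl","rb"))
P=tri([ray("wrist",(305.8,198),s),ray("scene",(320.2,171.2))])
Q=tri([ray("wrist",(305.4,261.7),s),ray("scene",(302.7,165.5))])
print("ends",P,Q,np.linalg.norm(P-Q),(P+Q)/2,np.degrees(np.arctan2(*(P-Q)[1::-1])))
for z in(145,150,155,160):
    a=plane("wrist",(305.8,198),z,s);b=plane("wrist",(305.4,261.7),z,s); print(z,(a+b)/2,np.linalg.norm(a-b))
E
```

```text
ends [492.27878639 130.37259331 154.05292269] [445.23870592 119.5160936  151.95763334] 48.322075639444286 [468.75874615 124.94434346 153.00527802] 12.995884847532368
145 [466.17198381 124.49359628 145.        ] 50.55052911143159
150 [467.66827108 124.71567438 150.        ] 49.57734451674617
155 [469.16455834 124.93775249 155.        ] 48.60415992206072
160 [470.66084561 125.1598306  160.        ] 47.6309753273753
```

```bash
python3 -m handwheel '[[0.001,-0.0078,0.01,0],[0,0,0.015,0],[0,0,0.015,0],[0,0,0.015,0],[0,0,0.015,0],[0,0,0,0],[0,0,0,0],[0,0,0,0]]' 0.035 20
python3 - <<'E'
from h import *
s=r.sense(); im=r.snapshot("wrist")[:,:,::-1]; cv2.imwrite("pics/w2.png",im)
import pickle; pickle.dump(s,open("s2.pkl","wb")); print(s["tool_pos"],s["tcp_rot"],s["finger_gap"])
E
```

```text
time: 5.25
tool_pos: [468.9, 124.9, 192.1]
tcp_rot: [180.0, -0.1, 14.2]
ft_force: [-0.0, 0.6, -0.2]
finger_gap: 34.9
grip_force: 0.0
[468.91122411 124.86524231 192.07841231] [ 1.79992110e+02 -6.89431617e-02  1.42477037e+01] 34.91882324378771
```

View pics/w2.png

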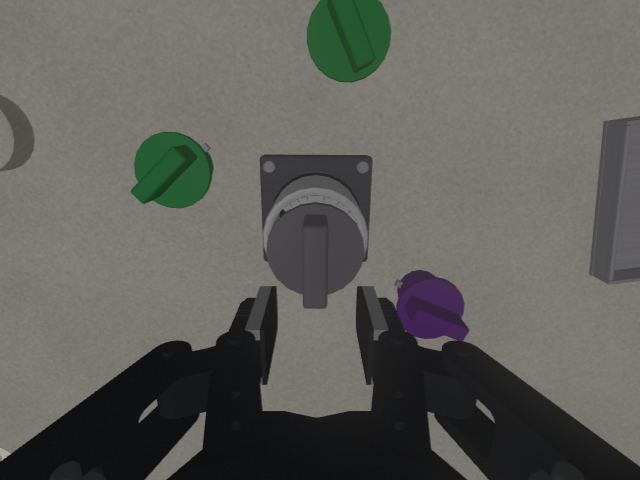

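The wing (columns 303–327) is centred between the fingertips (277 and 356) to under 1 mm. I descend in small steps.

```bash
python3 -m handwheel '[[0,-0.0006,0.012,0],[0,0,0.012,0],[0,0,0.012,0],[0,0,0.008,0],[0,0,0.008,0],[0,0,0.006,0],[0,0,0.004,0],[0,0,0,0],[0,0,0,0]]'
```

```text
time: 6.2
tool_pos: [468.5, 125.5, 129.6]
tcp_rot: [180.0, -0.0, 14.3]
ft_force: [-1.0, 0.8, -0.0]
finger_gap: 35.1
grip_force: 0.0
```

```bash
python3 -m handwheel '[[0,0,0,0],[0,0,0,0],[0,0,0,0],[0,0,0,0],[0,0,0,0],[0,0,0,0]]' 0.010 20; python3 -m handwheel '[[0,0,0,0],[0,0,0,0]]'
```

```text
time: 6.8
tool_pos: [468.6, 125.5, 129.7]
tcp_rot: [-180.0, -0.1, 14.3]
ft_force: [0.5, 0.4, 3.6]
finger_gap: 13.8
grip_force: 26.1
time: 7.0
tool_pos: [468.6, 125.5, 129.5]
tcp_rot: [-180.0, -0.0, 14.3]
ft_force: [1.1, 2.6, 3.2]
finger_gap: 13.5
grip_force: 26.2
```

```bash
python3 -m handwheel '[[0,0,0,0],[0,0,0,0],[0,0,0,0]]' 0.005 50;python3 -m handwheel '[[0,0,0.001,0],[0,0,0.001,0],[0,0,0,0]]'; python3 -m handwheel '[[0,0,0.0005,0],[0,0,0.0005,0],[0,0,0,0],[0,0,0,0]]'
```

```text
time: 7.3
tool_pos: [468.5, 125.5, 129.5]
tcp_rot: [-180.0, -0.0, 14.3]
ft_force: [2.7, 1.0, 4.0]
finger_gap: 12.9
grip_force: 54.7
time: 7.6
tool_pos: [468.5, 125.5, 127.3]
tcp_rot: [180.0, -0.0, 14.3]
ft_force: [2.8, 1.9, 4.8]
finger_gap: 13.1
grip_force: 54.9
time: 8.0
tool_pos: [468.5, 125.5, 126.5]
tcp_rot: [180.0, -0.0, 14.3]
ft_force: [2.8, 2.7, 4.9]
finger_gap: 12.7
grip_force: 54.9
```

```bash
for i in 1; do python3 -m handwheel '[[0,0,0.001,0],[0,0,0,0]]'; python3 -m handwheel '[[0,0,0.001,0],[0,0,0,0]]'; python3 -m handwheel '[[0,0,0.001,0],[0,0,0,0]]'; done
```

```text
time: 8.2
tool_pos: [468.5, 125.5, 125.4]
tcp_rot: [180.0, -0.0, 14.3]
ft_force: [3.0, 2.3, 5.4]
finger_gap: 12.7
grip_force: 55.0
time: 8.4
tool_pos: [468.5, 125.5, 124.6]
tcp_rot: [-180.0, -0.0, 14.3]
ft_force: [2.6, 2.3, 5.5]
finger_gap: 12.8
grip_force: 55.1
time: 8.6
tool_pos: [468.6, 125.5, 124.5]
tcp_rot: [180.0, -0.0, 14.3]
ft_force: [-1.2, 1.3, 12.3]
finger_gap: 12.7
grip_force: 56.2
```

Steep rise at about 5 mm down, from 5.5 to 12.3 N: that is the stop. I ease off a little and start the twist (tool turn negative is anticlockwise from above).

```bash
python3 -m handwheel '[[0,0,-0.0003,0],[0,0,0,0]]'; python3 -m handwheel '[[0,0,0,-2],[0,0,0,-2],[0,0,0,-2],[0,0,0,0]]'; python3 - <<'E'
from bench import r
s=r.sense();print(s["wrist_torque"],s["ft_force"])
E
```

```text
time: 8.8
tool_pos: [468.6, 125.5, 124.4]
tcp_rot: [180.0, -0.0, 14.3]
ft_force: [-1.1, 2.1, 10.5]
finger_gap: 12.6
grip_force: 55.7
time: 9.2
tool_pos: [468.6, 125.3, 124.5]
tcp_rot: [180.0, -0.0, 20.3]
ft_force: [-0.2, 0.2, 10.9]
finger_gap: 12.8
grip_force: 55.8
[0.02440184 0.00738364 0.02904445] [-0.19585754  0.21633395 10.87781023]
```

Turning freely with little torque. I continue to 60°.

```bash
python3 -m handwheel '[[0,0,0,-4],[0,0,0,-4],[0,0,0,-4],[0,0,0,-4],[0,0,0,-4],[0,0,0,0]]'; python3 -m handwheel '[[0,0,0,-4],[0,0,0,-4],[0,0,0,-4],[0,0,0,-4],[0,0,0,0]]';  python3 -m handwheel '[[0,0,0,-4],[0,0,0,-4],[0,0,0,-4],[0,0,0,-4],[0,0,0,-2],[0,0,0,0],[0,0,0,0]]'; python3 - <<'E'
from bench import r
s=r.sense();print(s["wrist_torque"],s["ft_force"])
E
```

```text
time: 9.8
tool_pos: [468.6, 125.2, 124.5]
tcp_rot: [180.0, -0.0, 40.4]
ft_force: [0.8, -0.0, 11.7]
finger_gap: 12.7
grip_force: 55.8
time: 10.3
tool_pos: [468.6, 125.2, 124.5]
tcp_rot: [179.9, -0.0, 56.4]
ft_force: [0.0, -0.1, 11.0]
finger_gap: 12.9
grip_force: 55.8
time: 11.0
tool_pos: [468.6, 125.2, 124.5]
tcp_rot: [179.9, 0.0, 74.3]
ft_force: [-0.6, -0.6, 11.2]
finger_gap: 12.8
grip_force: 55.8
[ 0.00221416 -0.09079852  0.07513886] [-0.57714252 -0.59800221 11.23681631]
```

Turned 60°. I lift in small steps while watching the force.

```bash
python3 -m handwheel '[[0,0,-0.001,0],[0,0,-0.001,0],[0,0,-0.001,0],[0,0,0,0]]'; python3 -m handwheel '[[0,0,-0.001,0],[0,0,-0.001,0],[0,0,-0.001,0],[0,0,0,0]]';  python3 -m handwheel '[[0,0,-0.001,0],[0,0,-0.001,0],[0,0,-0.001,0],[0,0,0,0]]'
```

```text
time: 11.4
tool_pos: [468.5, 125.2, 126.8]
tcp_rot: [180.0, 0.0, 74.3]
ft_force: [3.0, -0.8, 3.7]
finger_gap: 12.8
grip_force: 55.0
time: 11.8
tool_pos: [468.2, 125.3, 129.6]
tcp_rot: [-180.0, 0.0, 74.3]
ft_force: [3.6, -1.1, 3.5]
finger_gap: 13.2
grip_force: 54.8
time: 12.2
tool_pos: [467.9, 125.4, 132.5]
tcp_rot: [-180.0, 0.0, 74.3]
ft_force: [0.8, -0.8, 1.8]
finger_gap: 12.8
grip_force: 54.7
```

It is free. I lift clear.

```bash
python3 -m handwheel '[[0,0,-0.002,0],[0,0,-0.003,0],[0,0,-0.003,0],[0,0,-0.004,0],[0,0,-0.004,0],[0,0,-0.004,0],[0,0,-0.005,0],[0,0,-0.005,0],[0,0,-0.01,0],[0,0,-0.012,0]]'; python3 -m handwheel '[[0,0,-0.01,0],[0,0,-0.005,0],[0,0,0,0]]';  python3 - <<'E'
from h import *
# tray corners rim top z=26 from top image
im=cv2.imread("pics/top0.png"); hsv=cv2.cvtColor(im,cv2.COLOR_BGR2HSV)
m=cv2.inRange(hsv,(112,18,60),(160,90,200)); m[:200]=0;m[300:]=0;m[:,:350]=0;m[:,450:]=0
m=cv2.morphologyEx(m,cv2.MORPH_CLOSE,np.ones((7,7)))
c=max(cv2.findContours(m,0,2)[0],key=cv2.contourArea); print(cv2.minAreaRect(c))
B=cv2.boxPoints(cv2.minAreaRect(c)); W=np.array([plane("top",p,26) for p in B]); print(W, W.mean(0),np.linalg.norm(np.diff(W,axis=0),axis=1))
E
```

```text
time: 13.2
tool_pos: [468.0, 125.4, 185.2]
tcp_rot: [-180.0, 0.0, 74.3]
ft_force: [0.0, 0.8, -1.4]
finger_gap: 12.8
grip_force: 54.1
time: 13.5
tool_pos: [469.0, 125.5, 201.0]
tcp_rot: [179.9, -0.1, 74.3]
ft_force: [0.4, 0.3, -0.6]
finger_gap: 12.8
grip_force: 54.1
((397.7593994140625, 249.2258758544922), (56.38340759277344, 57.07904815673828), 66.25050354003906)
[[ 606.31629079 -107.83021576   26.        ]
 [ 662.72005844 -243.6887784    26.        ]
 [ 528.86991201 -296.16666345   26.        ]
 [ 473.54626149 -161.44796772   26.        ]] [ 567.86313068 -202.28340633   26.        ] [147.10178126 143.76992076 145.63596151]
```

```bash
python3 -m handwheel '[[-0.013,0.008,0,0],[-0.025,0.016,0,0],[-0.025,0.016,0,0],[-0.025,0.016,0,0],[-0.025,0.016,0,0],[-0.025,0.016,0,0],[-0.025,0.016,0,0],[-0.025,0.016,0,0],[-0.025,0.016,0,0],[-0.025,0.016,0,0]]'; python3 -m handwheel '[[-0.025,0.015,0,0],[-0.016,0.01,0,0],[-0.010,0.006,0,0],[0,0,0,0],[0,0,0,0]]'; python3 - <<'E'
from h import *
s=r.sense(); im=r.snapshot("wrist")[:,:,::-1]; cv2.imwrite("pics/w3.png",im)
print(s["tool_pos"],s["ft_force"])
E
```

```text
time: 14.5
tool_pos: [549.9, -146.0, 198.9]
tcp_rot: [-179.9, -0.0, 74.2]
ft_force: [1.0, 0.3, -0.7]
finger_gap: 13.1
grip_force: 54.1
time: 15.0
tool_pos: [565.7, -201.8, 199.2]
tcp_rot: [-179.9, -0.0, 74.2]
ft_force: [0.3, 0.1, -0.7]
finger_gap: 12.8
grip_force: 54.1
[ 565.67473866 -201.75186719  199.15392959] [ 0.27125876  0.12100051 -0.71896169]
```

View pics/w3.png

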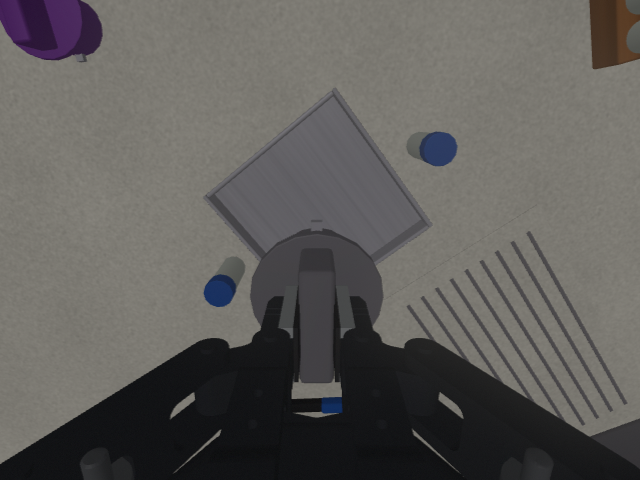

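The cap hangs upright in the grip (316,300). The tray corners are at (207,197), (431,224) and (335,90). The vials on both sides are clear of the fingers.

```bash
python3 - <<'E'
from h import *
s=r.sense(); a=plane("wrist",(207,197),26,s);b=plane("wrist",(431,224),26,s);print(a,b,(a+b)/2)
E
python3 -m handwheel '[[0,0,0.01,0],[0,0,0.018,0],[0,0,0.018,0],[0,0,0.018,0],[0,0,0.018,0],[0,0,0.018,0],[0,0,0.01,0],[0,0,0.005,0],[0,0,0.003,0],[0,0,0,0]]'
```

```text
[ 474.53550904 -161.76499222   26.        ] [ 664.2827389  -241.54134409   26.        ] [ 569.40912397 -201.65316816   26.        ]
time: 16.05
tool_pos: [566.2, -202.3, 81.9]
tcp_rot: [180.0, 0.0, 74.3]
ft_force: [-0.4, -1.0, -1.6]
finger_gap: 13.1
grip_force: 54.1
```

```bash
python3 -m handwheel '[[0,0,0.004,0],[0,0,0.004,0],[0,0,0.004,0],[0,0,0.004,0],[0,0,0.003,0],[0,0,0.002,0],[0,0,0,0]]'; for k in 1; do python3 -m handwheel '[[0,0,0.001,0],[0,0,0.001,0],[0,0,0.001,0],[0,0,0,0]]'; python3 -m handwheel '[[0,0,0.001,0],[0,0,0.001,0],[0,0,0,0]]'; done
```

```text
time: 16.75
tool_pos: [565.7, -202.3, 60.1]
tcp_rot: [-180.0, -0.0, 74.3]
ft_force: [-0.2, -0.2, -1.0]
finger_gap: 13.1
grip_force: 54.1
time: 17.15
tool_pos: [565.9, -202.4, 57.5]
tcp_rot: [-180.0, -0.0, 74.3]
ft_force: [-0.8, 0.8, -0.6]
finger_gap: 12.8
grip_force: 54.1
time: 17.45
tool_pos: [565.8, -202.3, 55.4]
tcp_rot: [-180.0, -0.0, 74.3]
ft_force: [-0.6, -0.1, -2.1]
finger_gap: 12.9
grip_force: 54.1
```

```bash
python3 -m handwheel '[[0,0,0.001,0],[0,0,0.001,0],[0,0,0,0]]'; python3 -m handwheel '[[0,0,0.001,0],[0,0,0,0]]'; python3 -m handwheel '[[0,0,0.001,0],[0,0,0,0]]'
```

```text
time: 17.75
tool_pos: [565.8, -202.3, 53.4]
tcp_rot: [-180.0, -0.0, 74.3]
ft_force: [-1.1, -0.1, -1.0]
finger_gap: 12.9
grip_force: 54.1
time: 17.95
tool_pos: [566.1, -202.5, 52.8]
tcp_rot: [180.0, 0.0, 74.3]
ft_force: [0.1, -0.6, 0.2]
finger_gap: 12.9
grip_force: 54.4
time: 18.15
tool_pos: [566.2, -202.6, 52.8]
tcp_rot: [180.0, 0.0, 74.3]
ft_force: [-4.4, 1.9, 8.1]
finger_gap: 12.8
grip_force: 55.5
```

It stands on the floor, with contact at 52.8 as predicted. I relieve the load, open, and withdraw straight up.

```bash
python3 -m handwheel '[[0,0,-0.0008,0],[0,0,0,0]]' - 20; python3 -m handwheel '[[0,0,0,0],[0,0,0,0],[0,0,0,0],[0,0,0,0],[0,0,0,0],[0,0,0,0]]' 0.045;  python3 -m handwheel '[[0,0,-0.005,0],[0,0,-0.01,0],[0,0,-0.015,0],[0,0,-0.02,0],[0,0,-0.02,0],[0,0,-0.02,0],[0,0,-0.02,0],[0,0,-0.01,0],[0,0,0,0],[0,0,0,0]]'; python3 - <<'E'
from h import *
im=r.snapshot("wrist")[:,:,::-1]; t=r.snapshot("scene")[:,:,::-1]
cv2.imwrite("pics/end.png",np.hstack([cv2.resize(im,(400,300)),cv2.resize(t,(400,300))]))
E
```

```text
time: 18.35
tool_pos: [566.2, -202.5, 52.8]
tcp_rot: [180.0, 0.0, 74.3]
ft_force: [-1.7, 0.6, 4.4]
finger_gap: 13.0
grip_force: 54.7
time: 18.95
tool_pos: [565.9, -202.4, 52.3]
tcp_rot: [-180.0, -0.0, 74.3]
ft_force: [0.1, 0.3, -0.7]
finger_gap: 44.9
grip_force: 0.0
time: 19.95
tool_pos: [565.9, -202.4, 172.3]
tcp_rot: [180.0, 0.0, 74.3]
ft_force: [0.9, 0.1, -0.0]
finger_gap: 45.2
grip_force: 0.0
```

View pics/end.png

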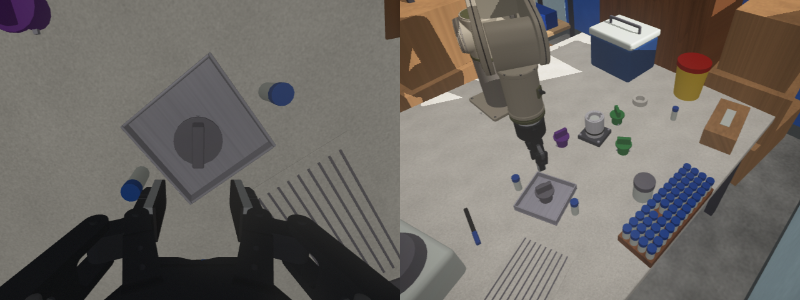

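The cap stands upright in the middle of the tray (198,140 on the left, 544,190 on the right). The fingers are clear and the vials, jar, tape and pen are still standing.

```bash
python3 -c "
from bench import r
print(r.hand_in())"
```

```text
the job is handed in; nothing more can be done
None
```

The canister is open: its cap stands upright, plug down, near the centre of the tray and released, the bystanders look unmoved in the last pictures, and I handed the job in at about 20 s, though the hand-in returned no verdict.

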